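# Hold the magnifier over the lensmeter nosepiece

### The arm

A 6-joint arm with a two-finger parallel gripper is mounted at the origin on the work surface. World frame = base frame: x ahead of the robot, y to its left, z up, the work surface at z = 0. Lengths are in m, angles in rad, forces in N, time in s.
With the tool pointing down it reaches from about 0.425 to 1.125 m from the base axis. Payload 14.9 kg.
Tool frame: the origin (TCP) lies at the centre of the arm's flange, where the gripper is bolted on; the fingertips stand 191 mm ahead of it and the grasp point (between the pads) lies 172 mm ahead of it; x points along the fingers, z is the direction in which the jaws open and shut, and the axes are right-handed (so a half turn about x gives the same grasp; the last joint's range is limited). The gripper opens to 91 mm and grips with 3 to 60 N. Pads are 32 mm wide; open, the fingers measure 118 mm over their backs; the gripper's body (76 mm by 178 mm) begins 60 mm behind the grasp point.
Start: joints at [-1.337, 0.379, 1.734, -0, 1.028, -0.033], TCP at [0.185, -0.675, 0.405] pointing down, gripper open.
Joint ranges: [-2.77, 2.77], [-0.74, 2.19], [0, 2.66], [-1.06, 4.2], [0.31, 2.87], [-3.08, 3.08]. Speed limits (rad/s): [1.89, 1.89, 2.39, 3.14, 3.14, 3.14].

### API

Orientations are given as [roll, pitch, yaw] about the fixed x, y, z axes, in that order (R = Rz(yaw) Ry(pitch) Rx(roll)).
In Python, from rig import robot gives the robot as it stands.
- The arm moves only by the tool move_arm, never from a script. Its argument "motion" is one flat list of numbers, 4 for each row, row after row: the shift along the tool's x, y, z in mm, then the turn about the tool's x in degrees. A call has 1 to 20 rows; each row shifts and turns the commanded pose from where the row before left it, along the tool's axes as they then stand; what a row does not reach is not made up. A row lasts 1/10 s, in which the tool goes at most 50 mm and 8.59 degrees, less where a joint would pass 70% of its speed; a pose out of reach is approached as far as the arm can. A call with a gripper value outside its range is refused whole. "grip" is the closure, from 0 (fully open) to 1 (shut), set as the call begins (left out, the last holds). The fingers move at their own pace and stop on an object; the grip force is fixed at half the most. Time passes only in rows, so rows that do not move let the fingers close. It gives the time, the measured TCP pose, the force and the opening at its end, in the units of the state.
- robot.state(): the state, without advancing time (a new reading comes with each control period).
- robot.grab_frame(name): name is "scene" or "top" or "wrist"; returns the picture (384x512x3 uint8, red, green, blue); there is no depth.
- robot.camera_info(name): a dict with "fx", "fy", "cx", "cy" (pixels), "R" (3x3) and "t" (3): a world point X has camera coordinates R X + t. Camera axes: x right, y down, z forward; pixel columns grow to the right and rows downward; lengths in m; the calibration is good to about 2 mm. A picture is of the moment at which its call begins: read the wrist's pose just before it. camera_info takes no time and is no camera call; for the wrist camera it gives the pose at the moment of the call.
- robot.hand_in(): hands the job in, once; it reports no verdict.
Trained networks look in the newest picture that a camera, given by its name, has taken for a name from the list of things; names that differ only in an ending like _2 or _b are one class to them, and where a whole thing is asked for, a point or a joint stands for the part that bears it (a point fixed in the world has none). Each returns a list of dicts, best first, with "score" (0 to 1); they miss things now and then, are a little off and sometimes report something else, mostly with a low value. They report only what shows in the picture. A call takes as long as a camera call. They do not tell look-alikes from the thing itself.
- robot.regions_of(camera, name): "mask" (384x512 bool, what is visible of it) and "uv" ([column, row] in pixels, amid what is visible of it).
The state is a dict: "time_s": time; "q": joint angles; "qd": joint speeds; "joint_torque": joint torques, N m; "tcp_pos": TCP position; "ee_rot": TCP orientation; "ft_force": force on the tool from outside, world axes, zero at the start; "torque": the same for the moment, N m; "width": finger opening in m.
Only numpy, scipy, OpenCV 4.12 (cv2) and the standard library are available. Lean on these libraries where they do the work, as an engineer would, in place of code of your own. Each camera call takes 0.05 s, during which the arm holds its last target. There are 200 camera calls.

### The job

The lensmeter's nosepiece stands in the blue tray and I want to check its green rim for nicks: swing the hasp off its catch, open the case's lid right up so that it stays standing, take out the hand magnifier and carry it across to the nosepiece, clear of the lens rack and the bottle. Hold it there level and still, the lens centred over the rim with its underside about 20 mm above it, never touching the nosepiece, and finish while still holding it. Leave the nosepiece and everything else on the bench where it is.

Things in the scene. Friction and masses are not known exactly. Their poses are not given: they have to be found in the camera images.
- case: Slate-grey hard case, fixed: 166 mm (x) by 120 mm (y); base 55 mm high with 5 mm walls, lid 16 mm thick. Origin: centre of its underside. The front (-x) faces the robot and has the hasp in its middle; the lid is hinged on the top far (+x) edge. Grey foam at both ends inside carries the magnifier; beside and under the middle of its handle the case is open down to the floor, 6 mm up; 110 mm wide.
- lid (a joint): Angle of the lid in rad: 0 shut, 1.57 upright, stop at 1.9. It turns about the case's +y axis, front edge going up and over to +x. 0.22 kg, stiff friction hinge: it stays where it is left; raising it takes 3 to 4 N at its front edge. While the hasp is down, the catch keeps the lid shut.
- lid_hinge (a point): Point on the lid's hinge line, in the middle of its width, 83 mm behind the case's origin and 55 mm above the bench. Its axes turn with the lid.
- lid_rim (a point): Middle of the lid's front edge face (8.5 mm above the lid's underside, 166 mm from the hinge line). It moves with the lid.
- hasp (a joint): Angle of the steel hasp relative to the lid, rad: 0 hanging down over its catch, 1.57 straight out from the lid's front edge, stop at 2.7. The pin lies along the case's y. It stays where it is left (light friction, about 0.5 N at the tab); beyond about 0.2 it is clear of the catch, and the lid can then be pulled up by it.
- hasp_pin (a point): Centre of the hasp's hinge pin, fixed on the lid's front edge: 4 mm in front of the lid's front face and 7 mm above the lid's underside.
- hasp_tab (a point): Middle of the cross bar at the tip of the hasp's finger tab: bar 24 mm long (case's y), 8 mm thick, on a 14 mm wide tongue. Hasp down: 34 mm below the pin and 22 mm further out from the case, 28 mm above the bench. Fingers fit beside and below it. Pinched lightly (about 5 N) by its ends it turns between the fingers; gripped hard it does not, and lifts the lid instead.
- magnifier: Hand magnifier, 75 g, white handle 90 mm long (x), 20 mm wide (y), 16 mm thick; black round lens ring on its +x end, 46 mm diameter, 16 mm thick, 35 mm clear lens. Origin: on the underside below the middle of the handle; z square to the lens. It lies flat in the case, underside 28 mm above the bench, lens towards the case's +x side.
- mag_grip (a point): Middle of the magnifier's handle, at half its thickness (8 mm above its origin).
- mag_lens (a point): Centre of the lens ring, on the level of the magnifier's underside (77 mm from its origin along +x).
- nosepiece: Lens-support nosepiece of a lensmeter, loose, standing upright in the tray: black conical skirt of 58 mm diameter, ribbed black barrel of 21 mm, and a green top ring, 15 mm across the rim; 39 mm high, 45 g. Origin: centre of its underside, 3 mm above the bench.
- nose_rim (a point): Centre of the nosepiece's rim (its mouth), on top of the green ring, 39 mm above its origin. z is up.
- tray: Blue shallow job tray, fixed: 220 mm (x) by 180 mm (y), 20 mm high, walls and floor 3 mm. Origin: centre of its underside.
- lens_rack: Loose wooden rack with uncut lenses standing in it, between case and tray: 190 mm (x) by 60 mm (y), 100 mm high. Origin: centre of its underside. To be left alone.
- cleaner: Clear bottle with green cap, 38 mm diameter, 135 mm high, standing in front of the rack, on the robot's side. Origin: centre of its underside. To be left alone.
- spectacles: Folded spectacles standing on their lower rims, about 130 mm wide (y), 20 mm deep, 42 mm high, beyond the rack. Origin: below the bridge. To be left alone.
- screwdriver: Small screwdriver, 126 mm long (x), handle 13 mm thick, lying in the tray beside the nosepiece. Origin: under its middle. To be left alone.
There are look-alikes about, which are no part of the job. There is more than one size of the nosepiece; the job needs the smaller.

How it is judged:
On the way, in this order (a step that is already met when the one before it is completed fails the run):
1. the hasp is swung up, off its catch (value of joint hasp above 0.6 rad), for 0.2 s.
2. the lid is open, about upright or further (value of joint lid above 1.3 rad), for 0.2 s.
3. the gripped magnifier is lifted out of the case (z of magnifier in the frame of case above 0.06 m and contact force between the fingers and magnifier above 0.5 N), for 0.2 s.
At the end, for the whole second after the job is handed in: Magnifier held still in the gripper, level within 8 degrees, touching nothing else, lens centre within 8 mm of the nosepiece axis, underside 10 to 30 mm above the rim; nosepiece upright within 6 mm of its place; lid above 1.2 rad; other loose things within 10 mm of their places (horizontal distance between mag_lens and nose_rim below 0.008 m and z of mag_lens in the frame of nose_rim between 0.01 and 0.03 m and angle between magnifier's own z axis and vertical below 0.14 rad and linear speed of magnifier below 0.02 m/s and contact force between the fingers and magnifier above 0.5 N and contact force between magnifier and nosepiece below 0.1 N and contact force between magnifier and tray below 0.1 N and contact force between magnifier and case below 0.1 N and contact force between magnifier and lens_rack below 0.1 N and contact force between magnifier and cleaner below 0.1 N and contact force between magnifier and spectacles below 0.1 N and contact force between magnifier and screwdriver below 0.1 N and distance of nosepiece from where it was at the start of the episode below 0.006 m and angle between nosepiece's own z axis and vertical below 0.1 rad and value of joint lid above 1.2 rad and distance of each of lens_rack, cleaner, spectacles, screwdriver from where it was at the start of the episode below 0.01 m); the arm keeps its last pose, push and grip.
It fails at once if the nosepiece is touched by the magnifier or the robot (contact force between any of magnifier, the arm, the fingers and nosepiece above 0.3 N).
It fails at once if the nosepiece is moved by more than 6 mm (distance of nosepiece from where it was at the start of the episode above 0.006 m).
It fails at once if rack, bottle, spectacles or screwdriver is moved by more than 10 mm (distance of any of lens_rack, cleaner, spectacles, screwdriver from where it was at the start of the episode above 0.01 m).
It also fails if it takes over 72 s, if anything falls off the work surface, if the arm or the gripper's body presses on something with over 40 N, if the wrist force passes 120 N, or if a joint passes its speed limit or range.

## Working session

There is one attempt and no reset: what is moved stays moved. The work goes in short steps, Python scripts to look and compute and a tool call to move; the robot and the scene stay as the last step left them, time stands still between calls to the robot, and variables do not carry over. Pictures are saved under pics/ and viewed, about 8 in all and at most 12, crops included, and the job is handed in when it is done.

Besides the shell and the picture viewer there is one more tool, called after ">>>" by a JSON object that holds its "name" and its "arguments", one argument or row to a line. move_arm: Moves the arm, as the interface text tells. Its arguments: {"type":"object","properties":{"motion":{"type":"array"},"grip":{"type":"number"}},"required":["motion"]}

```bash
ls; mkdir -p pics
python3 - <<'E'
from rig import robot
import cv2,numpy as np
s=robot.state();print({k:np.round(v,3) for k,v in s.items()})
ims=[]
for c in("scene","top"):
    im=robot.grab_frame(c);cv2.imwrite(f"pics/{c}0.png",im[:,:,::-1])
    i=robot.camera_info(c);print(c,i)
    for n in("case","hasp_tab","nosepiece","tray","lens_rack","cleaner","magnifier","spectacles"):
        for r in robot.regions_of(c,n)[:4]:
            ys,xs=np.where(r["mask"]);print(n,round(r["score"],2),np.round(r["uv"]),len(xs),xs.min(),xs.max(),ys.min(),ys.max())
E
```

```text
pics
{'time_s': np.float64(0.0), 'q': array([-1.337,  0.379,  1.735, -0.   ,  1.029, -0.033]), 'qd': array([ 0.001,  0.001,  0.002,  0.   , -0.001, -0.001]), 'joint_torque': array([-6.0000e-03, -7.6375e+01, -4.3438e+01,  6.5000e-02,  4.2000e-02,
       -0.0000e+00]), 'tcp_pos': array([ 0.184, -0.675,  0.404]), 'ee_rot': array([3.11 , 1.57 , 1.806]), 'ft_force': array([-0.533,  0.434, -0.5  ]), 'torque': array([-0.005,  0.004,  0.029]), 'width': np.float64(0.091)}
scene {'fx': 360.78056594997935, 'fy': 360.78056594997935, 'cx': 256.08594071562874, 'cy': 190.27525201441549, 'R': array([[-5.13596343e-01,  8.58031926e-01,  9.99866962e-05],
       [ 6.58838192e-01,  3.94438628e-01, -6.40585985e-01],
       [-5.49682666e-01, -3.28936744e-01, -7.67886440e-01]]), 't': array([ 0.28043662, -0.35400684,  1.18678954])}
case 0.94 [182. 142.] 3375 144 217 109 177
case 0.24 [179. 136.] 2186 144 215 109 161
nosepiece 0.89 [357. 357.] 1852 333 379 334 383
nosepiece 0.88 [315. 252.] 497 302 328 241 264
tray 0.88 [337. 235.] 6652 282 386 187 294
lens_rack 0.76 [253. 186.] 2929 223 287 142 231
lens_rack
[... 288 characters left out ...]
],
       [-0.99157396,  0.02190978, -0.12767551],
       [ 0.12826958,  0.02827052, -0.99133632]]), 't': array([0.05392101, 0.59787828, 0.85588285])}
case 0.59 [382. 223.] 4790 347 419 182 273
nosepiece 0.72 [192. 184.] 448 182 205 172 195
nosepiece 0.71 [130. 124.] 771 117 149 109 139
nosepiece 0.27 [161. 230.] 137 156 164 216 243
tray 0.6 [181. 210.] 6407 140 227 158 260
tray 0.59 [267. 136.] 431 244 297 130 141
lens_rack 0.63 [268. 201.] 2384 256 285 162 250
lens_rack 0.43 [389. 263.] 76 385 395 263 273
cleaner 0.57 [279. 277.] 220 272 286 264 281
magnifier 0.54 [157. 230.] 142 156 164 215 243
magnifier 0.51 [271. 206.] 2393 255 286 162 250
spectacles 0.82 [269. 136.] 570 243 298 129 142
```

Run:
```python
import cv2,numpy as np
a=cv2.imread("pics/scene0.png");b=cv2.imread("pics/top0.png")
a=cv2.resize(a[90:384,130:420],None,fx=1.38,fy=1.38*1,interpolation=cv2.INTER_CUBIC)
b=cv2.resize(b[95:290,100:440],(800-a.shape[1]+0,int(195*(800-a.shape[1])/340)))
h=max(a.shape[0],b.shape[0]);o=np.zeros((h,800,3),np.uint8);o[:a.shape[0],:a.shape[1]]=a;o[:b.shape[0],a.shape[1]:]=b
cv2.imwrite("pics/v1.png",o)
```

```text
(no output)
```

View pics/v1.png

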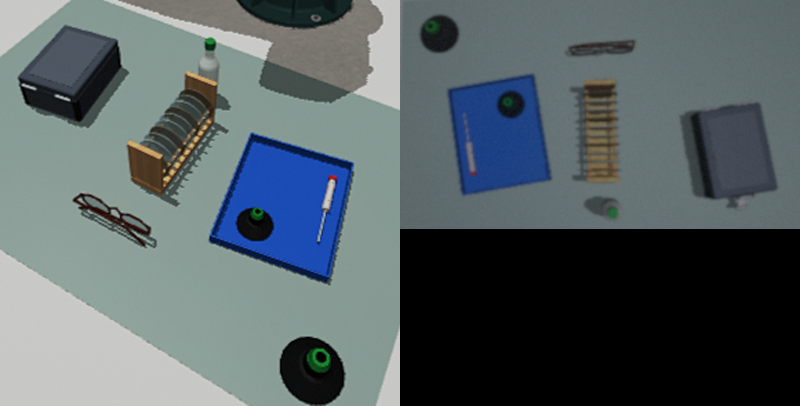

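View pics/top0.png

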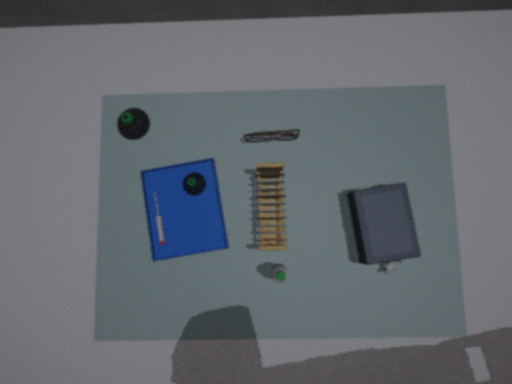

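The nosepiece in the tray at top (192,184) / scene (315,252) is the small one: its mask is 24 px across, against 32 px for the one on the bench at top (134,124). The description also puts it in the tray. The case is at top (382,223), with the hasp at (390,267).

```bash
cat > h.py <<'E'
from rig import robot
import cv2,numpy as np
from scipy.optimize import minimize
from scipy.spatial.transform import Rotation as Ro
def proj(i,X):
    c=np.atleast_2d(X)@i["R"].T+i["t"];return np.c_[i["fx"]*c[:,0]/c[:,2]+i["cx"],i["fy"]*c[:,1]/c[:,2]+i["cy"]]
def onz(i,uv,z):
    d=i["R"].T@np.array([(uv[0]-i["cx"])/i["fx"],(uv[1]-i["cy"])/i["fy"],1]);o=-i["R"].T@i["t"]
    return o+d*(z-o[2])/d[2]
def fitpts(views,P,x0):  # views: (info,mask); silhouette of P (convex) posed by x,y,yaw
    def c(p):
        e=0
        for i,m in views:
            X=P@Ro.from_euler("z",p[2]).as_matrix().T+[p[0],p[1],0]
            h=cv2.convexHull(proj(i,X).astype(np.float32))
            k=np.zeros((384*4,512*4),np.uint8);cv2.fillConvexPoly(k,np.int32(np.round(h*4+1.5)),1)
            M=cv2.resize(m.astype(np.uint8),(2048,1536),interpolation=0)
            e+=1-(k&M).sum()/(k|M).sum()
        return e
    return minimize(c,x0,method="Nelder-Mead",options=dict(initial_simplex=np.array(x0)+np.array([[0,0,0],[.02,0,0],[0,.02,0],[0,0,.1]])))
def state():
    s=robot.state();return s,Ro.from_euler("xyz",s["ee_rot"]).as_matrix()
def tool(p,s=None):  # shift in tool axes (mm) to bring grasp point to p
    s,R=state();return R.T@(np.array(p)-s["tcp_pos"]-R[:,0]*.172)*1000
def best(c,n,k=0):
    im=robot.grab_frame(c);return im,robot.regions_of(c,n)
E
python3 - <<'E'
from h import *
V={}
for n in("case","nosepiece","cleaner","tray","lens_rack","spectacles"):V[n]={}
for c in("scene","top"):
    robot.grab_frame(c);i=robot.camera_info(c)
    for n in V:
        L=robot.regions_of(c,n)
        if n=="nosepiece":
            t=np.array([192,184] if c=="top" else [315,252]);L=[r for r in L if np.hypot(*(np.array(r["uv"])-t))<8]
        if L:V[n][c]=(i,L[0])
i=robot.camera_info("top")
box=lambda a,b,z0,z1:np.array([[x,y,z] for x in(-a/2,a/2) for y in(-b/2,b/2) for z in(z0,z1)])
c0=onz(i,[384,222],.06);print("case guess",c0)
r=fitpts([(a,m["mask"]) for a,m in V["case"].values()],box(.166,.12,0,.071),[c0[0],c0[1],-.1]);print("case",r.x,r.fun)
t=np.linspace(0,6.28,24,endpoint=False)
cyl=lambda d,z:np.c_[d/2*np.cos(t),d/2*np.sin(t),0*t+z]
N=np.r_[cyl(.058,.003),cyl(.058,.006),cyl(.015,.042)]
g=onz(i,[192,184],.01);print("nose guess",g)
for k in (["top"],["scene"],["top","scene"]):
    r=fitpts([(V["nosepiece"][q][0],V["nosepiece"][q][1]["mask"]) for q in k],N,[g[0],g[1],0]);print("nose",k,r.x,r.fun)
for n,p,z in(("cleaner",(280,270),.08),("tray",(184,210),.01),("lens_rack",(271,206),.06),("spectacles",(270,136),.02)):print(n,onz(i,p,z))
r=fitpts([(a,m["mask"]) for a,m in V["lens_rack"].values()],box(.19,.06,0,.1),[*onz(i,(271,206),.06)[:2],0]);print("rack",r.x,r.fun)
r=fitpts([(a,m["mask"]) for a,m in V["tray"].values()],box(.22,.18,0,.02),[*onz(i,(184,210),.06)[:2],0]);print("tray",r.x,r.fun)
print(proj(i,[[0.42,0,0],[1.1,0,0]]))
w=robot.camera_info("wrist");s,R=state();print("wrist cam in tool",R.T@(-w["R"].T@w["t"]-s["tcp_pos"]),(w["R"]@R).round(2),w["fx"])
print(R.round(3))
E
```

```text
case guess [ 0.52155437 -0.24255314  0.06      ]
case [ 0.51947105 -0.24290017  0.12587056] 0.10206785917507322
nose guess [0.62439016 0.19675957 0.01      ]
nose ['top'] [0.62710066 0.19423866 0.0041064 ] 0.0472991131416286
nose ['scene'] [0.62704619 0.19462931 0.05947836] 0.0700846660395108
nose ['top', 'scene'] [0.62697751 0.19437307 0.1344918 ] 0.1175996039097521
cleaner [ 0.42186279 -0.00834568  0.08      ]
tray [0.56175663 0.21585781 0.01      ]
lens_rack [0.56249267 0.00762696 0.06      ]
spectacles [0.73581134 0.0056981  0.02      ]
rack [0.55985751 0.00987291 0.00921394] 1.0611185321470877
tray [0.56621012 0.21787451 0.16034307] 0.10115048395983584
[[275.41897363 268.34400085]
 [268.9453184    1.11403355]]
wrist cam in tool [ 2.10784389e-02  7.95752754e-02 -6.82204665e-05] [[-0.   -0.    1.  ]
 [-0.28 -0.96 -0.  ]
 [ 0.96 -0.28 -0.  ]] 271.4987476923174
[[ 0.     0.965  0.264]
 [-0.     0.264 -0.965]
 [-1.    -0.     0.   ]]
```

>>> {"name": "move_arm", "arguments": {
  "motion": [3,32,-34,0,3,32,-34,0,3,32,-34,0,3,32,-34,0,3,32,-34,0,3,32,-34,0,3,32,-34,0,3,32,-34,0,3,32,-34,0,3,32,-34,0,0,0,0,-8.2,0,0,0,-8.2,0,0,0,-8.2,0,0,0,-8.2,0,0,0,-8.2,0,0,0,-8.2,0,0,0,-8.2,0,0,0,-8.2,0,0,0,-8.2,0,0,0,-8.2]
}}

```text
time_s: 3.6
tcp_pos: [0.4036, -0.2629, 0.3749]
ee_rot: [-0.714, 1.571, -0.581]
ft_force: [0.1, -0.2, -0.3]
width: 0.0913
```

Run:
```python
from h import *
s,R=state();print(s["tcp_pos"],s["ee_rot"],s["q"].round(2),s["width"]);print(R.round(3))
i=robot.camera_info("wrist");im=robot.grab_frame("wrist")
o=im[:,:,::-1].copy()
for n in("case","hasp_tab","hasp"):
    for r in robot.regions_of("wrist",n)[:3]:
        ys,xs=np.where(r["mask"]);print(n,round(r["score"],2),np.round(r["uv"]),len(xs),xs.min(),xs.max(),ys.min(),ys.max())
c=np.array([.5195,-.243,0]);C=Ro.from_euler("z",.126).as_matrix()
X=np.array([[-83,-60,71],[-83,60,71],[83,60,71],[83,-60,71],[-87,0,62],[-109,-12,28],[-109,12,28]])/1000@C.T+c
p=proj(i,X);print(p.round())
np.savez("w1.npz",im=im,R=i["R"],t=i["t"])
for k,a in enumerate(p):cv2.circle(o,tuple(np.int32(a)),2,(0,0,255),-1)
cv2.imwrite("pics/w1.png",cv2.resize(o,(768,576),interpolation=cv2.INTER_CUBIC))
```

```text
[ 0.40360682 -0.26292203  0.37486022] [-0.71440172  1.57051387 -0.58131811] [-0.63  0.07  2.18  0.    0.88 -0.76] 0.09128174730439706
[[ 0.    -0.133  0.991]
 [-0.     0.991  0.133]
 [-1.    -0.     0.   ]]
case 0.85 [366. 176.] 16878 262 451 127 237
hasp_tab 0.72 [270. 177.] 269 262 286 170 193
hasp 0.86 [273. 179.] 355 262 287 169 195
[[288. 238.]
 [292. 129.]
 [455. 131.]
 [433. 238.]
 [285. 185.]
 [265. 187.]
 [265. 168.]]
```

View pics/w1.png

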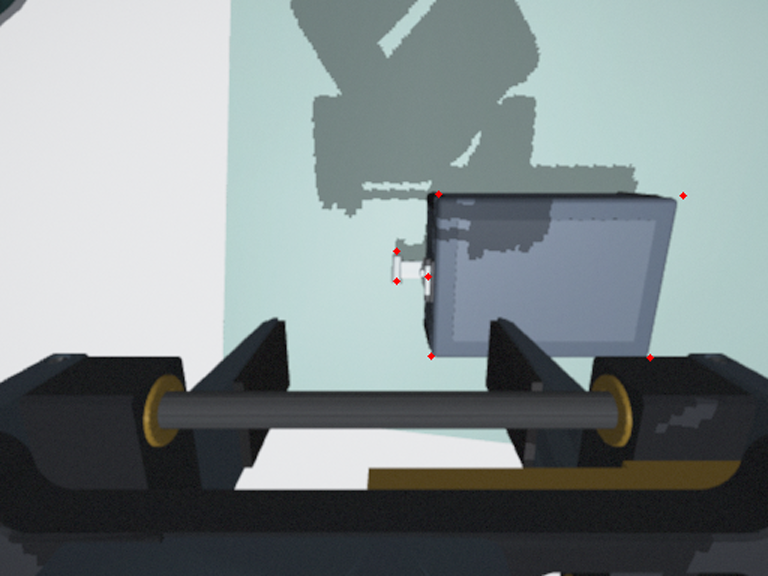

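The wrist view agrees with the fitted case pose: the bar ends are predicted within about 1 px, and the bar sits about 1 mm towards -y. Next I set the opening to about 40 mm and go above the hook position, beside the tongue.

```bash
cat >> h.py <<'E'
CC=np.array([.5195,-.243,0]);CR=Ro.from_euler("z",.126).as_matrix()
def case(*p): return CC+CR@(np.array(p)/1000)
E
python3 - <<'E'
from h import *
print(tool(case(-120.8,-25,109)))
E
```

```text
[ 93.85339289 -19.75643167  -3.30678716]
```

>>> {"name": "move_arm", "arguments": {
  "motion": [12,-3,-0.5,0,12,-3,-0.5,0,12,-3,-0.5,0,12,-3,-0.5,0,12,-3,-0.5,0,12,-3,-0.5,0,12,-2,-0.3,0,10,0,0,0,0,0,0,0,0,0,0,0],
  "grip": 0.56
}}

```text
time_s: 4.8
tcp_pos: [0.4029, -0.2831, 0.2807]
ee_rot: [2.36, 1.57, 2.487]
ft_force: [0.7, 0.0, -0.2]
width: 0.04
```

Run:
```python
from h import *
s,R=state();print(s["tcp_pos"],s["width"],tool(case(-120.8,-25,31)))
i=robot.camera_info("wrist");im=robot.grab_frame("wrist");o=im[:,:,::-1].copy()
X=[case(-109,-13,28),case(-109,11,28),case(-87,0,62),case(-83,-60,71),case(-83,60,71)]
for a in proj(i,X):cv2.circle(o,tuple(np.int32(a)),2,(0,0,255),-1)
cv2.imwrite("pics/w2.png",cv2.resize(o[100:340,130:450],(800,600),interpolation=cv2.INTER_CUBIC))
```

```text
[ 0.40290846 -0.28313382  0.28065345] 0.04000966814232207 [ 7.76534989e+01  9.18511601e-02 -1.62622165e-02]
```

View pics/w2.png

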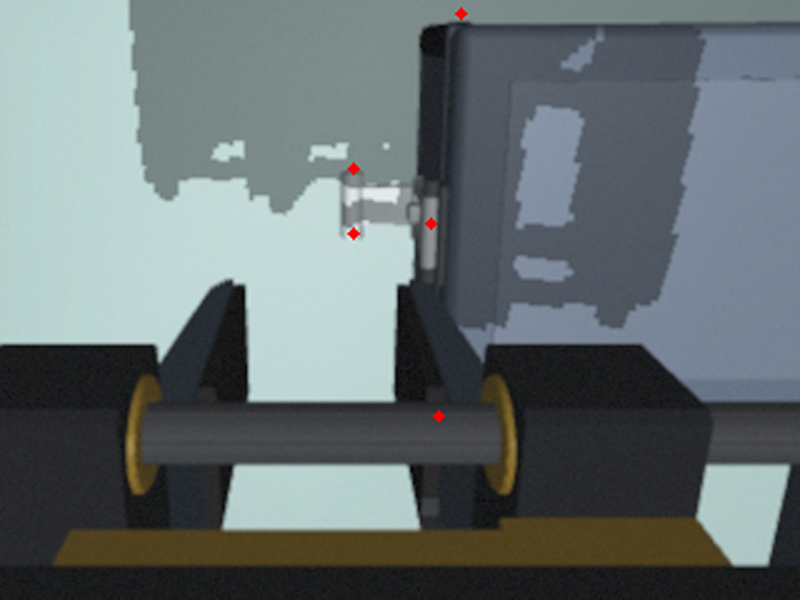

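Run:
```python
from h import *
i=robot.camera_info("wrist")
f=lambda p:((p-[130,100])*2.5).round(1)
print(f(proj(i,[case(-100.8,-9,90),case(-140.8,-9,90),case(-100.8,-9,109)])))
g=lambda u,z:CR.T@(onz(i,np.array(u)/2.5+[130,100],z)-CC)*1000
print(g([352,170],.03),g([352,240],.028),g([370,192],.034),g([370,222],.034),g([405,286],.09),g([240,284],.09),g([455,24],.071),g([425,183],.066),g([430,283],.066))
```

```text
[[393.8 283.9]
 [243.7 283.8]
 [402.1 311.6]]
[-109.43563573   10.26019267   30.        ] [-108.98448687  -15.43981444   28.        ] [-103.39426624    3.43630219   34.        ] [-103.16755698   -7.14943277   34.        ] [-97.78157381  -9.60331653  90.        ] [-141.77437273   -9.05448645   90.        ] [-84.59317758  57.47856811  71.        ] [-89.87534612  13.33087844  66.        ] [-86.98631766 -17.65359699  66.        ]
```

```bash
sed -i 's/^CC=.*/CC=np.array([.5195+.0003,-.243-.0022,0])/' h.py
python3 - <<'E'
from h import *
print(tool(case(-120.8,-24.7,31)))
E
```

```text
Traceback (most recent call last):
  File "h.py", line 28, in case
    def case(*p): return CC+CR@(np.array(p)/1000)
                            ^^
NameError: name 'CR' is not defined. Did you mean: 'CC'?
```

>>> {"name": "move_arm", "arguments": {
  "motion": [12,-1.8,0,0,14,0,0,0,14,0,0,0,12,0,0,0,10,0,0,0,8,0,0,0,8,0,0,0,0,0,0,0,0,0,0,0]
}}

```text
time_s: 5.75
tcp_pos: [0.4021, -0.285, 0.2015]
ee_rot: [2.656, 1.568, 2.784]
ft_force: [-12.3, -9.9, -3.2]
width: 0.0401
```

>>> {"name": "move_arm", "arguments": {
  "motion": [0,0,-2,0,0,0,-2,0,0,0,0,0]
}}

```text
time_s: 6.05
tcp_pos: [0.399, -0.2854, 0.2024]
ee_rot: [2.093, 1.571, 2.22]
ft_force: [-0.4, -0.4, -0.3]
width: 0.0399
```

```bash
sed -i 's/^CC=.*/CC=np.array([.5198,-.2452,0]);CR=Ro.from_euler("z",.126).as_matrix()/' h.py
python3 - <<'E'
from h import *
s,R=state();print(s["ft_force"],s["torque"],tool(case(-120.8,-24.7,31)),s["tcp_pos"])
E
```

```text
[-0.37790145 -0.38112401 -0.27678395] [-0.02535349 -0.13854283  0.01929568] [-5.75299057e-01 -2.07384056e-03  4.16078878e+00] [ 0.39896099 -0.28544519  0.20242523]
```

>>> {"name": "move_arm", "arguments": {
  "motion": [0,0,-2,0,-2.3,0,-3,0,-2.5,0,-3,0,-2.7,0,-2.8,0,-2.9,0,-2.5,0,-3,0,-2.2,0,-3.2,0,-2,0,-3.3,0,-1.7,0,-3.4,0,-1.4,0,-3.5,0,-1,0,-3.5,0,-0.7,0,0,0,0,0]
}}

```text
time_s: 7.25
tcp_pos: [0.3779, -0.2885, 0.234]
ee_rot: [-0.496, 1.567, -0.369]
ft_force: [13.6, 6.8, -0.9]
width: 0.0404
```

Run:
```python
from h import *
s,R=state();print(s["ft_force"],s["tcp_pos"])
i=robot.camera_info("wrist");im=robot.grab_frame("wrist");o=im[:,:,::-1].copy()
for h in (.0,.6,.9):
  a=.574+h
  for y in(-12,12):
    q=proj(i,case(-87-40.5*np.sin(a),y,62-40.5*np.cos(a)))[0];print(h,(q-[130,100])*2.5)
for r in robot.regions_of("wrist","hasp_tab")[:2]:print(r["score"],(r["uv"]-np.array([130,100]))*2.5)
cv2.imwrite("pics/w3.png",cv2.resize(o[100:340,130:450],(800,600),interpolation=cv2.INTER_CUBIC))
```

```text
[13.62402856  6.82408022 -0.90114515] [ 0.37792989 -0.28845643  0.234002  ]
0.0 [446.08278572 274.73649422]
0.0 [450.5760171  193.65512314]
0.6 [400.39665803 298.43128671]
0.6 [403.55160577 209.94494679]
0.9 [393.98028503 316.16274218]
0.9 [397.08619539 222.20974216]
0.8 [481.75 276.25]
```

View pics/w3.png

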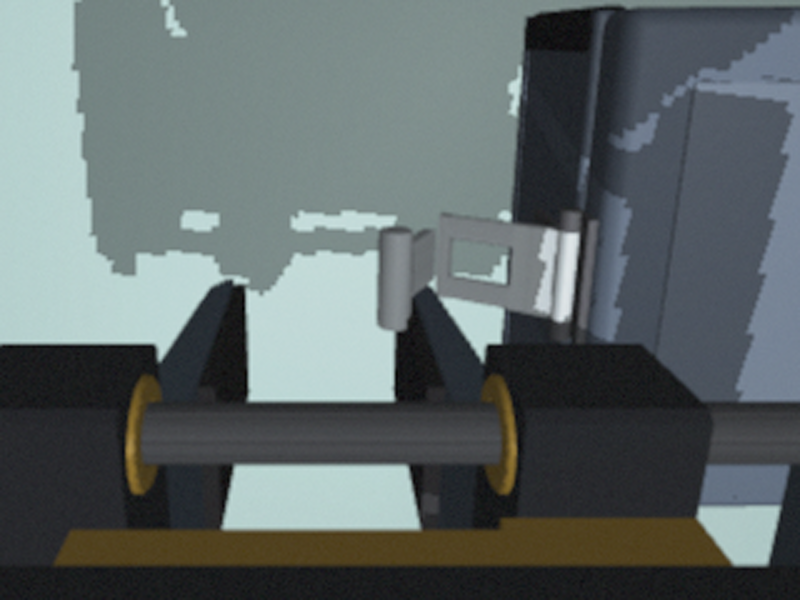

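The hasp is at about 0.95 rad: the bar at (395,230–330) matches the projection. I withdraw, turn the jaws along the case's y, and grip the bar ends to raise the lid.

>>> {"name": "move_arm", "arguments": {
  "motion": [0,0,2,0,0,0,2,0,0,-10,0,0,0,-10,0,0,-20,0,0,0,-30,0,0,0,-20,10,0,8,0,10,0,8,0,0,0,8,0,0,0,8,0,0,0,8,0,0,0,8,0,0,0,8,0,0,0,8,0,0,0,8,0,0,0,8,0,0,0,8,0,0,0,2,0,0,0,0],
  "grip": 0.5
}}

```text
time_s: 9.25
tcp_pos: [0.3824, -0.2885, 0.3031]
ee_rot: [0.48, 1.571, -0.965]
ft_force: [-0.2, 0.4, 0.1]
width: 0.0455
```

Run:
```python
from h import *
s,R=state();print(s["ft_force"],s["tcp_pos"],s["width"]);print(R.round(3))
i=robot.camera_info("wrist");im=robot.grab_frame("wrist");o=im[:,:,::-1].copy()
for r in robot.regions_of("wrist","hasp_tab")[:2]:
    ys,xs=np.where(r["mask"]);print(r["score"],r["uv"],xs.min(),xs.max(),ys.min(),ys.max())
for h in (.6,.9,1.1):
  a=.574+h
  for y in(-12,12): print(h,proj(i,case(-87-40.5*np.sin(a),y,62-40.5*np.cos(a)))[0])
cv2.imwrite("pics/w4.png",cv2.resize(o,(768,576),interpolation=cv2.INTER_CUBIC))
print(tool(case(-127,0,62)))
```

```text
[-0.23184214  0.42366592  0.13517341] [ 0.38237419 -0.28845479  0.30312032] 0.04551868967896993
[[ 0.     0.992  0.126]
 [-0.     0.126 -0.992]
 [-1.     0.     0.   ]]
0.63 [230.3, 170.1] 214 243 145 197
0.31 [224.0, 71.0] 133 308 0 199
0.6 [242.8767736  186.95578793]
0.6 [216.14062565 186.962179  ]
0.9 [242.20159902 193.76903814]
0.9 [214.26868095 193.77578525]
1.1 [241.65787467 196.45677492]
1.1 [212.76238113 196.46378308]
[ 69.0810858   14.77957661 -25.39692919]
```

View pics/w4.png

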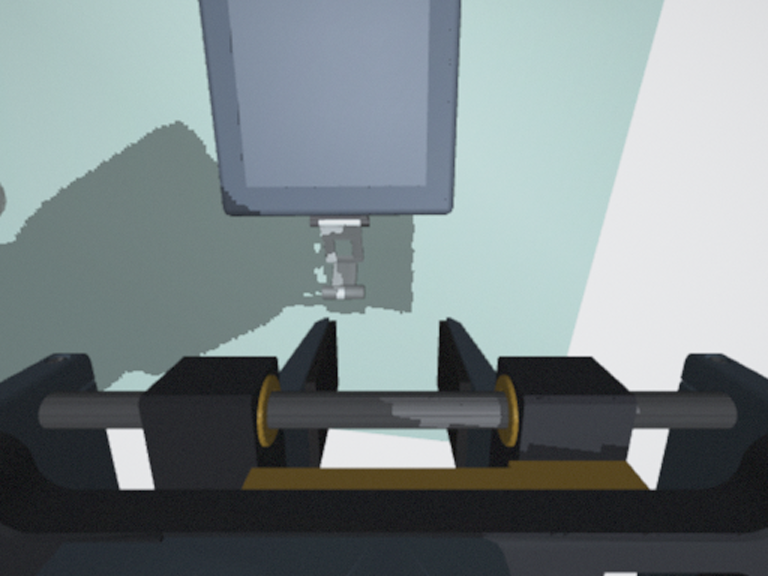

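>>> {"name": "move_arm", "arguments": {
  "motion": [0,3,-6,0,0,3,-6,0,0,3,-6,0,10,3,-6,0,14,3,-1.5,0,15,0,0,0,15,0,0,0,15,0,0,0,0,0,0,0]
}}

```text
time_s: 10.25
tcp_pos: [0.3934, -0.2598, 0.2315]
ee_rot: [-2.332, 1.567, 2.508]
ft_force: [-0.1, -0.5, 0.6]
width: 0.0455
```

>>> {"name": "move_arm", "arguments": {
  "motion": [0,0,0,0,0,0,0,0,0,0,0,0,0,0,0,0,0,0,0,0],
  "grip": 1
}}

```text
time_s: 10.75
tcp_pos: [0.3942, -0.2609, 0.2346]
ee_rot: [0.596, 1.569, -0.847]
ft_force: [-1.9, -4.3, -0.4]
width: 0.0227
```

>>> {"name": "move_arm", "arguments": {
  "motion": [-8.5,0.6,0,0,-8.5,1,0,0,-8.4,1.4,0,0,-8.3,1.8,0,0,-8.2,2.2,0,0,-8.1,2.6,0,0,-7.9,3.1,0,0,-7.8,3.4,0,0,-7.6,3.8,0,0,0,0,0,0]
}}

```text
time_s: 11.75
tcp_pos: [0.414, -0.2582, 0.3084]
ee_rot: [0.469, 1.569, -0.974]
ft_force: [-5.7, -6.0, 3.0]
width: 0.0233
```

Run:
```python
from h import *
s,R=state();print(s["ft_force"],s["torque"],s["tcp_pos"],s["width"])
```

```text
[-5.69778815 -6.04061481  2.95076941] [-1.04936535  1.09894917  0.05765762] [ 0.41395016 -0.25816989  0.30841049] 0.023272144060610733
```

>>> {"name": "move_arm", "arguments": {
  "motion": [-7.4,4.2,0,0,-7.2,4.6,0,0,-6.9,4.9,0,0,-6.7,5.3,0,0,-6.4,5.6,0,0,-6.1,5.9,0,0,-5.8,6.2,0,0,0,0,0,0]
}}

```text
time_s: 12.55
tcp_pos: [0.4504, -0.2535, 0.3544]
ee_rot: [0.591, 1.57, -0.852]
ft_force: [-3.0, -4.5, 2.6]
width: 0.0227
```

Run:
```python
from h import *
s,R=state();print(s["ft_force"],s["torque"],s["tcp_pos"],s["width"])
i=robot.camera_info("scene");im=robot.grab_frame("scene");o=im[:,:,::-1].copy()
def lid(th):
    v=[]
    for x,z in((-166,0),(0,0),(-166,16),(0,16)):
        for y in(-60,60):v.append(case(83+x*np.cos(th)+z*np.sin(th),y,55-x*np.sin(th)+z*np.cos(th)))
    return np.array(v)
for th in(.5,.7,.8,.9):print(th,((proj(i,lid(th)[:2])-[100,40])*3.5).round())
cv2.imwrite("pics/s5.png",cv2.resize(o[40:200,100:300],(700,560),interpolation=cv2.INTER_CUBIC))
```

```text
[-3.00420821 -4.4617234   2.61621791] [-0.77532851  0.56357835  0.03108231] [ 0.45042091 -0.25346108  0.35440896] 0.022656444790113462
0.5 [[239. 177.]
 [382. 217.]]
0.7 [[217. 159.]
 [365. 199.]]
0.8 [[205. 152.]
 [355. 194.]]
0.9 [[191. 148.]
 [344. 190.]]
```

View pics/s5.png

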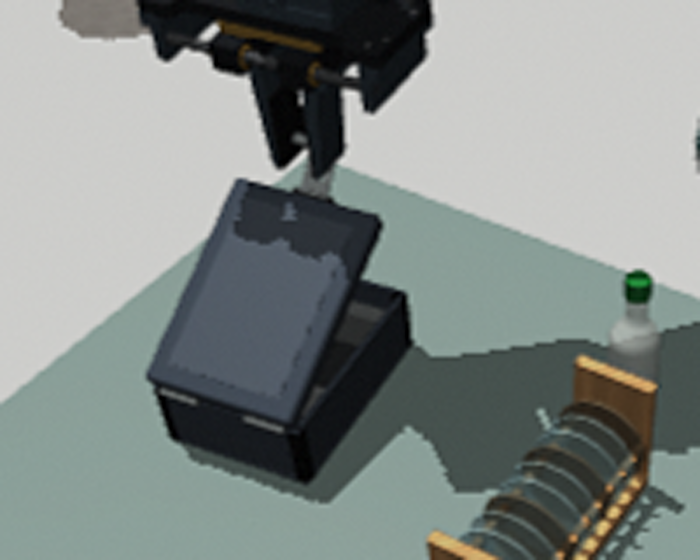

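>>> {"name": "move_arm", "arguments": {
  "motion": [-7.2,4.8,0,0,-6.9,5.1,0,0,-6.7,5.5,0,0,-6.4,5.8,0,0,-6.1,6.1,0,0,-5.8,6.4,0,0,-5.5,6.7,0,0,-5.2,7,0,0,-4.9,7.2,0,0,-4.5,7.4,0,0,-4.1,7.6,0,0,-3.7,7.8,0,0,0,0,0,0]
}}

```text
time_s: 13.9
tcp_pos: [0.5277, -0.2434, 0.4213]
ee_rot: [1.483, 1.57, 0.039]
ft_force: [-2.1, -1.4, 7.1]
width: 0.023
```

```bash
cat >> h.py <<'E'
def lid(th):
    return np.array([case(83+x*np.cos(th)+z*np.sin(th),y,55-x*np.sin(th)+z*np.cos(th)) for x,z in((-166,0),(0,0),(-166,16),(0,16)) for y in(-60,60)])
E
python3 - <<'E'
from h import *
s,R=state();print(s["ft_force"],s["torque"],s["tcp_pos"],s["width"])
b=CR.T@(s["tcp_pos"]+R[:,0]*.172-CC)*1000;print(b);v=b[[0,2]]-[83,55];d=np.hypot(*v);e=np.arctan2(v[1],-v[0])
a=np.arccos(np.clip((170.1**2+d*d-40.5**2)/(2*170.1*d),-1,1));print(d,e-a-.041,e+a-.041)
i=robot.camera_info("scene");im=robot.grab_frame("scene");o=im[:,:,::-1].copy()
for th in(.8,.95,1.1):print(th,((proj(i,lid(th)[[0,1,4,5]])-[100,20])*3.5).round().tolist())
cv2.imwrite("pics/s6.png",cv2.resize(o[20:190,100:300],(700,595),interpolation=cv2.INTER_CUBIC))
E
```

```text
[-2.11817795 -1.43601988  7.14163148] [-0.10074535  0.46795101 -0.0121441 ] [ 0.52769903 -0.24340503  0.42133489] 0.022954201186585272
[  8.19433221   0.77658185 249.3349448 ]
208.23534451055923 1.089876987618971 1.2348170659779525
0.8 [[205.0, 222.0], [355.0, 264.0], [192.0, 217.0], [345.0, 259.0]]
0.95 [[184.0, 217.0], [338.0, 259.0], [170.0, 215.0], [326.0, 258.0]]
1.1 [[162.0, 217.0], [319.0, 260.0], [146.0, 218.0], [306.0, 263.0]]
```

View pics/s6.png

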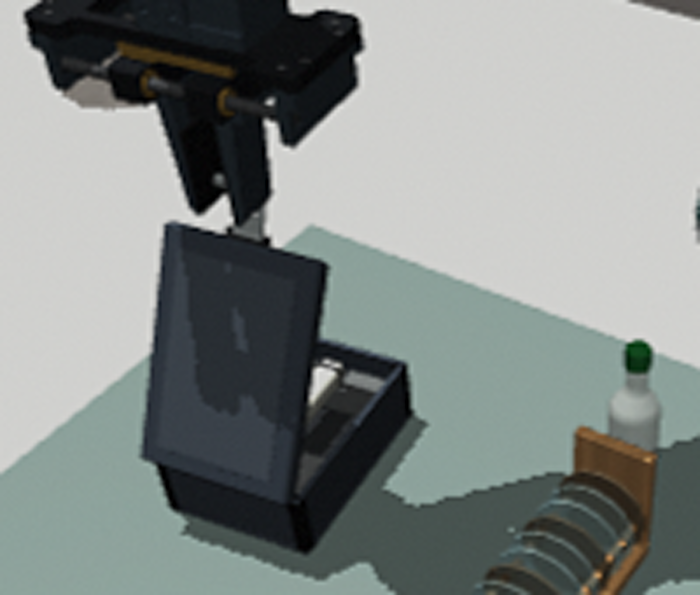

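Lid at about 1.07 rad and the magnifier is visible inside. I release the bar and finish by pushing the lid's inner edge with closed fingers.

>>> {"name": "move_arm", "arguments": {
  "motion": [0,0,0,0,0,0,0,0,0,0,0,0,-10,0,0,0,-20,0,0,0,-20,0,0,0,0,-20,0,0,0,-30,0,0,0,-20,0,0,0,0,0,0],
  "grip": 0.5
}}

```text
time_s: 14.95
tcp_pos: [0.4557, -0.2525, 0.4713]
ee_rot: [0.487, 1.571, -0.957]
ft_force: [0.3, 0.1, -0.6]
width: 0.0458
```

Run:
```python
from h import *
s,R=state();print(s["ft_force"],s["tcp_pos"],tool(case(-45,0,199)))
```

```text
[ 0.30098864  0.14257434 -0.56649147] [ 0.45567471 -0.25251967  0.47127843] [100.28012912  19.51475322   0.75436276]
```

>>> {"name": "move_arm", "arguments": {
  "motion": [10,0,0,0,15,0,0,0,20,0,0,0,20,0,0,0,20,0,0,0,15,0,0,0,0,10,0,0,0,10,0,0,0,8,0,0,0,7,0,0,0,7,0,0,0,7,0,0,0,7,0,0,0,7,0,0,0,7,0,0,0,7,0,0,0,7,0,0,0,7,0,0,0,7,0,0],
  "grip": 1
}}

```text
time_s: 16.85
tcp_pos: [0.5553, -0.2399, 0.3708]
ee_rot: [1.572, 1.571, 0.128]
ft_force: [-2.5, -0.7, 2.5]
width: 0.0006
```

>>> {"name": "move_arm", "arguments": {
  "motion": [0,7,0,0,0,7,0,0,0,6,0,0,0,5,0,0,0,0,0,0]
}}

```text
time_s: 17.35
tcp_pos: [0.5801, -0.2367, 0.3708]
ee_rot: [1.389, 1.57, -0.054]
ft_force: [0.3, 0.5, -1.2]
width: 0.0003
```

Run:
```python
from h import *
s,R=state();print(s["ft_force"],s["tcp_pos"],CR.T@(s["tcp_pos"]-CC))
i=robot.camera_info("scene");im=robot.grab_frame("scene");o=im[:,:,::-1].copy()
for th in(1.3,1.45,1.57):print(th,((proj(i,lid(th)[[0,1,4,5]])-[100,20])*3.5).round().tolist())
cv2.imwrite("pics/s7.png",cv2.resize(o[20:190,100:300],(700,595),interpolation=cv2.INTER_CUBIC))
```

```text
[ 0.34184124  0.54808222 -1.1693744 ] [ 0.58006977 -0.23669487  0.37075621] [0.06086079 0.00086379 0.37075621]
1.3 [[129.0, 226.0], [291.0, 271.0], [113.0, 233.0], [277.0, 279.0]]
1.45 [[104.0, 240.0], [269.0, 287.0], [88.0, 251.0], [254.0, 299.0]]
1.57 [[84.0, 255.0], [250.0, 304.0], [68.0, 270.0], [236.0, 319.0]]
```

View pics/s7.png

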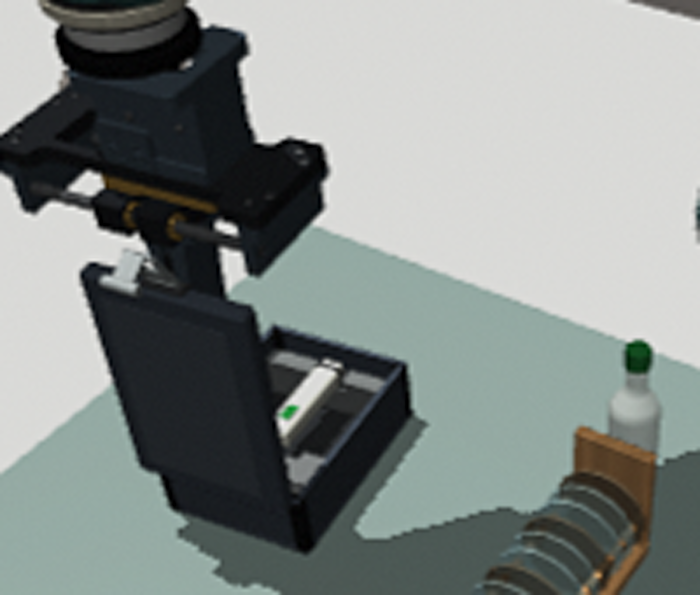

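Lid stands at about 1.55 rad. A little more push for margin, then back off, open the jaws and look at the magnifier.

>>> {"name": "move_arm", "arguments": {
  "motion": [0,5,0,0,0,5,0,0,0,-15,0,0,0,-25,0,0,0,-25,0,0,0,-25,0,0,0,-20,0,0,0,0,0,0,0,0,0,0]
}}

```text
time_s: 18.3
tcp_pos: [0.4798, -0.2496, 0.3712]
ee_rot: [1.029, 1.57, -0.415]
ft_force: [0.1, -0.3, -0.0]
width: 0.0004
```

>>> {"name": "move_arm", "arguments": {
  "motion": [0,0,0,0,0,0,0,0,0,0,0,0],
  "grip": 0.4
}}

```text
time_s: 18.6
tcp_pos: [0.4807, -0.2494, 0.3708]
ee_rot: [-2.945, 1.571, 1.895]
ft_force: [0.3, -0.7, 0.0]
width: 0.0216
```

Run:
```python
from h import *
s,R=state();print(s["ft_force"],s["tcp_pos"],s["width"])
i=robot.camera_info("wrist");im=robot.grab_frame("wrist");o=im[:,:,::-1].copy()
for n in("magnifier","mag_grip"):
  for r in robot.regions_of("wrist",n)[:2]:
    ys,xs=np.where(r["mask"]);print(n,r["score"],r["uv"],xs.min(),xs.max(),ys.min(),ys.max())
    if n=="magnifier" and r["score"]>.4:
        pts=np.array([onz(i,(x,y),.044) for x,y in zip(xs,ys)]);q=(pts-CC)@CR*1000
        print(q.min(0),q.max(0)); rr=cv2.minAreaRect(q[:,:2].astype(np.float32));print(rr)
g=CR.T@(s["tcp_pos"]+R[:,0]*.172-CC)*1000;print(g)
for x in(-60,0,60):
  for y in (-20,20):
    q=proj(i,case(x,y,44))[0];cv2.circle(o,tuple(np.int32(q)),2,(0,0,255),-1);print(x,y,q*1.5)
cv2.imwrite("pics/w8.png",cv2.resize(o,(768,576),interpolation=cv2.INTER_CUBIC))
```

```text
[ 0.25879795 -0.72333994  0.04241419] [ 0.48066527 -0.24938438  0.37075314] 0.02158663245240977
magnifier 0.91 [260.3, 126.0] 240 281 85 212
[-71.40528425 -23.75189968  44.        ] [70.25648515 20.39626626 44.        ]
((-0.6012420654296875, -0.8956356048583984), (44.10456466674805, 141.77362060546875), 88.99847412109375)
mag_grip 0.85 [261.0, 124.0] 240 281 85 213
[-39.35189711   0.77453802 198.7531441 ]
-60 -20 [413.44677785 304.43300143]
-60 20 [362.78452522 304.37996224]
0 -20 [414.98984035 228.20265014]
0 20 [361.53619634 228.14368672]
60 -20 [416.71285412 143.08234892]
60 20 [360.14228184 143.01639988]
```

View pics/w8.png

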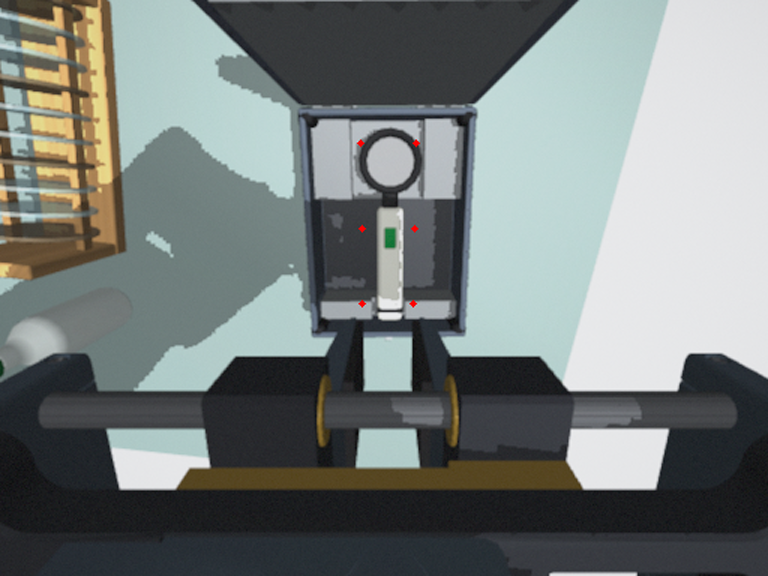

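The magnifier fills case x from -71 to 70 and y near -0.9, which matches its 145 mm length. The grip point is therefore about (-28.5, -0.9, 36) in the case frame.

>>> {"name": "move_arm", "arguments": {
  "motion": [0,5,0.9,0,10,6,0.8,0,20,0,0,0,25,0,0,0,25,0,0,0,25,0,0,0,20,0,0,0,15,0,0,0,13,0,0,0,10,0,0,0,0,0,0,0]
}}

```text
time_s: 19.85
tcp_pos: [0.4913, -0.2496, 0.2068]
ee_rot: [-2.22, 1.569, 2.619]
ft_force: [0.5, 0.0, -0.1]
width: 0.0549
```

>>> {"name": "move_arm", "arguments": {
  "motion": [0,0,0,0,0,0,0,0,0,0,0,0,0,0,0,0,0,0,0,0,0,0,0,0],
  "grip": 1
}}

```text
time_s: 20.45
tcp_pos: [0.4915, -0.2498, 0.2082]
ee_rot: [0.985, 1.57, -0.459]
ft_force: [-1.2, 0.4, 6.7]
width: 0.0197
```

Gripped at 19.7 mm, as the 20 mm handle should read. I lift it straight up.

>>> {"name": "move_arm", "arguments": {
  "motion": [-5,0,0,0,-10,0,0,0,-15,0,0,0,-20,0,0,0,-25,0,0,0,-25,0,0,0,-25,0,0,0,-25,0,0,0,-25,0,0,0,-15,0,0,0,-10,0,0,0,0,0,0,0,0,0,0,0]
}}

```text
time_s: 21.75
tcp_pos: [0.4912, -0.2496, 0.4072]
ee_rot: [-2.181, 1.57, 2.658]
ft_force: [0.1, -0.1, -1.4]
width: 0.0202
```

Run:
```python
from h import *
s,R=state();print(s["ft_force"],s["tcp_pos"],s["width"]);print(R.round(3))
i=robot.camera_info("wrist");im=robot.grab_frame("wrist");o=im[:,:,::-1].copy()
g=s["tcp_pos"]+R[:,0]*.172
z=g[2]+.008
for r in robot.regions_of("wrist","magnifier")[:1]:
    ys,xs=np.where(r["mask"]);print(r["score"],r["uv"],xs.min(),xs.max(),ys.min(),ys.max())
# expected lens centre (underside at g.z-8 and top): forward = tool y
for dz in(-.008,.008):
    t=np.linspace(0,6.28,20);C=g+R[:,1]*.077+[0,0,dz]
    for k in t:
        q=proj(i,C+.023*(np.cos(k)*R[:,1]+np.sin(k)*R[:,2]))[0];cv2.circle(o,tuple(np.int32(np.round(q))),1,(0,0,255) if dz>0 else (0,255,0),-1)
cv2.imwrite("pics/w9.png",cv2.resize(o[:300,100:440],(680,600),interpolation=cv2.INTER_CUBIC))
np.save("g.npy",g)
w=tool([.6270-.077*R[0,1],.1944-.077*R[1,1],g[2]]);print(w)
```

```text
[ 0.13926537 -0.10681766 -1.44933435] [ 0.49117976 -0.24963985  0.40716501] 0.020180100732428877
[[-0.001  0.992  0.127]
 [ 0.     0.127 -0.992]
 [-1.    -0.001 -0.   ]]
0.84 [258.6, 144.7] 215 302 73 310
[-1.79229746e-01  1.14257882e+02 -4.23067265e+02]
```

View pics/w9.png

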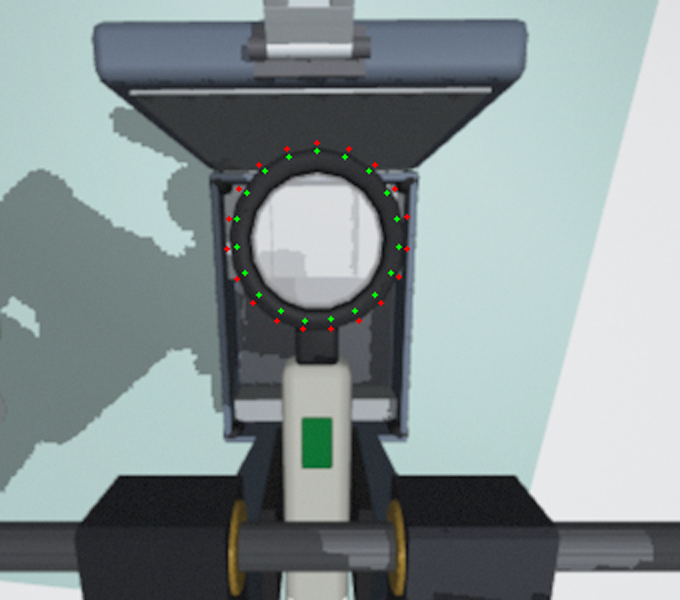

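The held ring matches its expected outline (lens centre at view (318,240)), with a droop of at most about 0.04 rad, and the lid is standing. I carry it across at about 0.23 m height, clear of the rack (0.10) and bottle (0.135).

>>> {"name": "move_arm", "arguments": {
  "motion": [0,4,-12,0,0,6,-24,0,0,8,-30,0,0,8,-30,0,0,8,-30,0,0,8,-30,0,0,8,-30,0,0,8,-30,0,0,8,-30,0,0,8,-30,0,0,8,-30,0,0,8,-30,0,0,8,-30,0,0,8,-27,0,0,4,-18,0,0,4,-12,0,0,0,0,0,0,0,0,0]
}}

```text
time_s: 23.65
tcp_pos: [0.5506, 0.1842, 0.4074]
ee_rot: [-1.322, 1.57, -2.765]
ft_force: [-0.1, -0.8, -0.9]
width: 0.0197
```

```bash
cat > m.py <<'E'
from h import *
s,R=state();g=s["tcp_pos"]+R[:,0]*.172
print(s["ft_force"],s["tcp_pos"],s["width"],"exp lens",g+R[:,1]*.077-[0,0,.008])
print("to go tool",tool([.6270-.077*R[0,1],.1944-.077*R[1,1],.070]))
i=robot.camera_info("wrist");im=robot.grab_frame("wrist")
hsv=cv2.cvtColor(im,cv2.COLOR_RGB2HSV)
G=((hsv[:,:,0]>40)&(hsv[:,:,0]<85)&(hsv[:,:,1]>120)).astype(np.uint8)
n,l,st,ce=cv2.connectedComponentsWithStats(G)
for k in range(1,n):
    if st[k,4]>25:print("green",ce[k],st[k],onz(i,ce[k],.040))
print("exp rim px",proj(i,[.627,.1944,.042]),"exp lens px",proj(i,g+R[:,1]*.077))
L=[]
for n in("nosepiece","magnifier"):
  for r in robot.regions_of("wrist",n)[:2]:
    ys,xs=np.where(r["mask"]);print(n,r["score"],r["uv"],xs.min(),xs.max(),ys.min(),ys.max())
cv2.imwrite("pics/m_%d.png"%(s["time_s"]*100),im[:,:,::-1])
E
python3 m.py
```

```text
[-0.11748404 -0.78069473 -0.93727047] [0.55063555 0.18416021 0.4074467 ] 0.019650668010444464 exp lens [0.62688597 0.19390008 0.22738854]
to go tool [165.44647451   0.30172243  -0.51314049]
green [258.01891892 220.97027027] [251 209  15  25 370] [0.49087339 0.17656673 0.04      ]
green [403.05376344 322.8172043 ] [396 319  16   8  93] [ 0.35188683 -0.06684635  0.04      ]
exp rim px [[257.6514353  116.71579278]] exp lens px [[258.14980294 119.77557298]]
nosepiece 0.67 [151.0, 1.2] 138 165 0 4
magnifier 0.95 [257.1, 143.5] 215 303 73 310
```

>>> {"name": "move_arm", "arguments": {
  "motion": [10,0,0,0,15,0,0,0,20,0,0,0,20,0,0,0,20,0,0,0,15,0,0,0,10,0,0,0,0,0,0,0,0,0,0,0]
}}

```text
time_s: 24.7
tcp_pos: [0.551, 0.1843, 0.298]
ee_rot: [1.887, 1.571, 0.443]
ft_force: [0.8, 1.1, -0.5]
width: 0.0199
```

```bash
python3 m.py
python3 - <<'E'
from h import *
import glob
a=cv2.imread(sorted(glob.glob("pics/m_*.png"))[-1]);im=robot.grab_frame("scene")[:,:,::-1]
i=robot.camera_info("wrist");s,R=state();g=s["tcp_pos"]+R[:,0]*.172
for C,col,rad in((g+R[:,1]*.077+[0,0,.008],(0,0,255),.023),(np.array([.627,.1944,.042]),(255,0,255),.0075)):
    for k in np.linspace(0,6.28,16):
        q=proj(i,C+rad*np.array([np.cos(k),np.sin(k),0]))[0];a[int(round(q[1])),int(round(q[0]))]=col
A=cv2.resize(a[50:200,180:340],(480,450),interpolation=cv2.INTER_CUBIC)
B=cv2.resize(im[190:310,250:370],(300,300),interpolation=cv2.INTER_CUBIC)
o=np.zeros((450,780,3),np.uint8);o[:,:480]=A;o[:300,480:]=B;cv2.imwrite("pics/v12.png",o)
E
```

```text
[ 0.79661925  1.05084955 -0.45520462] [0.55104108 0.18430304 0.29804845] 0.019879300952625394 exp lens [0.62745446 0.19407696 0.11806454]
to go tool [56.04839421 -0.42156107 -0.37419697]
green [258.01891892 220.97027027] [251 209  15  25 370] [0.53531406 0.18242264 0.04      ]
exp rim px [[257.65592451 118.529956  ]] exp lens px [[258.15005886 119.77300317]]
magnifier 0.92 [255.6, 142.2] 214 302 74 310
```

View pics/v12.png

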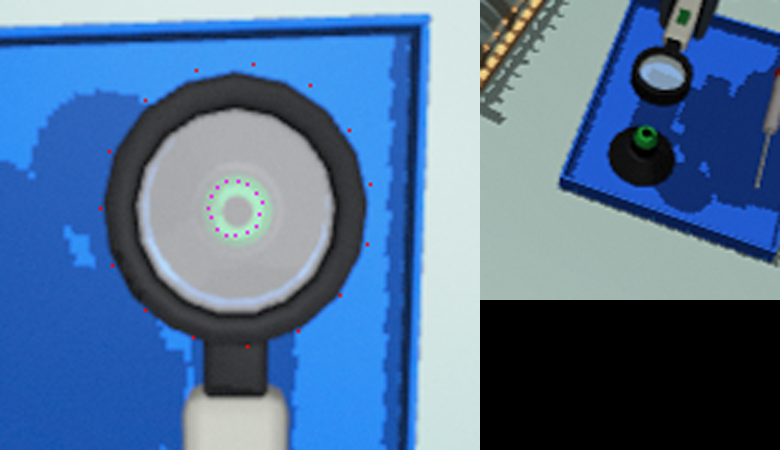

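The rim shows through the lens at view (237,210), against the ring centre at (235,207), so it is centred within about 1 mm. The ring looks slightly small, so I check for droop with the scene camera.

```bash
cat > d.py <<'E'
from h import *
i=robot.camera_info("scene");im=robot.grab_frame("scene");s,R=state();g=s["tcp_pos"]+R[:,0]*.172
v=im.max(2); k=np.linspace(0,6.28,40)
def mask(d,dx,dy,sh=16,rad=.023):
    C=g+R[:,1]*.077+[dx,dy,-d];P=np.concatenate([C+[0,0,z]+rad*np.c_[np.cos(k),np.sin(k),0*k] for z in(-.008,.008)])
    M=np.zeros((1536,2048),np.uint8);cv2.fillConvexPoly(M,cv2.convexHull(np.int32(proj(i,P)*4+1.5)),1)
    return cv2.resize(M,(512,384),interpolation=cv2.INTER_AREA) ,P
c=proj(i,g+R[:,1]*.077)[0].astype(int);print(c)
rs=robot.regions_of("scene","magnifier")
for r in rs[:2]:
    ys,xs=np.where(r["mask"]);print(r["score"],xs.min(),xs.max(),ys.min(),ys.max())
P0=mask(0,0,0)[1];p=proj(i,P0);print("pred ring box",p.min(0),p.max(0))
p=proj(i,P0-[0,0,.006]);print("6mm lower",p.min(0),p.max(0))
w=im[c[1]-25:c[1]+25,c[0]-25:c[0]+25];dark=(w.max(2)<60).astype(np.uint8)
n,l,st,ce=cv2.connectedComponentsWithStats(dark)
for q in range(1,n):
    if st[q,4]>40:print("dark",st[q,:2]+c-25,st[q,:2]+st[q,2:4]-1+c-25,st[q,4])
E
python3 d.py
```

```text
[322 219]
0.83 311 340 180 232
pred ring box [309.46004549 207.11491245] [335.19989944 231.98689548]
6mm lower [309.10486196 209.00133159] [334.66086385 233.7518097 ]
dark [336 194] [343 204] 53
dark [311 205] [334 232] 271
```

>>> {"name": "move_arm", "arguments": {
  "motion": [8,0,0,0,10,0,0,0,10,0,0,0,10,0,0,0,8,0,0,0,5,0,0,0,3,0,0,0,0,0,0,0,0,0,0,0,0,0,0,0,0,0,0,0,0,0,0,0]
}}

```text
time_s: 26.2
tcp_pos: [0.5509, 0.1843, 0.2441]
ee_rot: [1.818, 1.57, 0.374]
ft_force: [-0.1, -0.3, -0.4]
width: 0.0198
```

```bash
python3 m.py; python3 d.py
python3 - <<'E'
from h import *
import glob
a=cv2.imread(sorted(glob.glob("pics/m_*.png"))[-1]).astype(int)
G=((a[:,:,1]-np.maximum(a[:,:,0],a[:,:,2]))>12).astype(np.uint8);G[:70]=0;G[180:]=0
n,l,st,ce=cv2.connectedComponentsWithStats(G)
i=robot.camera_info("wrist")
for k in range(1,n):
    if st[k,4]>15:print("rim through lens",ce[k],st[k],onz(i,ce[k],.042))
t=robot.grab_frame("top")
for r in robot.regions_of("top","case")[:1]+robot.regions_of("top","nosepiece")[:3]:print(r["score"],r["uv"])
print(robot.state()["qd"].round(4))
E
```

```text
[-0.05595865 -0.25509808 -0.41829592] [0.5508997  0.18430174 0.24405302] 0.01982439261369276 exp lens [0.62733464 0.19409043 0.06407953]
to go tool [ 2.05295977 -0.29337677 -0.34934031]
green [258.03523035 221.00271003] [251 209  15  25 369] [0.55673432 0.18515081 0.04      ]
exp rim px [[257.57349449 119.43604226]] exp lens px [[258.131633   119.76896912]]
nosepiece 0.7 [193.3, 134.4] 77 341 37 310
magnifier 0.73 [256.9, 142.5] 215 303 73 311
[318 235]
0.92 307 338 191 247
0.56 121 183 95 166
pred ring box [306.4129803  223.29195206] [330.56175281 247.08268372]
6mm lower [306.09728743 224.96895307] [330.08410073 248.64724587]
dark [331 210] [338 220] 49
dark [302 222] [330 259] 588
rim through lens [258.78362573 120.19688109] [245 106  29  30 513] [0.62652052 0.19353473 0.042     ]
0.58 [384.1, 210.1]
0.9 [130.9, 123.4]
0.37 [199.8, 181.3]
[-0.0007  0.0004  0.0001 -0.0008 -0.0011 -0.    ]
```

```bash
python3 -c "
from rig import robot
print(robot.hand_in())"
```

```text
the job is handed in; nothing more can be done
None
```

The magnifier is being held over the small nosepiece in the blue tray, and I handed the job in at about 26 s of the 72 s allowed. The hand-in gives no verdict.

**What I did**
- I hooked the hasp off its catch with one finger, to about 0.95 rad.
- I lifted the lid by the hasp bar to about 1.07 rad, then pushed it from inside until it stood at about 1.55 rad or a little past.
- I gripped the magnifier by the middle of its handle, lifted it straight out and carried it across above the rack and bottle.

**Last checks**
- **Centring:** the lens centre is at about (0.627, 0.194). The rim seen through the lens is at about (0.6265, 0.1935), so it is within about 1 mm.
- **Height:** the underside is about 22 mm above the rim by the arm's pose.
- **Grip:** the jaw opening reads 19.8 mm, which fits the 20 mm handle. Joint speeds were about zero and the wrist force under 0.5 N, so nothing suggests contact.

**What disagreed or was not checked**
- **Droop:** the wrist picture suggested the lens hangs 3–7 mm lower than the arm's pose gives. The scene camera showed only about 0–2 mm, and either keeps it inside the 10–30 mm and 8 degree limits.
- **Lid:** I judged its angle from pictures only, and last saw it standing just after lifting the magnifier.
- **Hasp:** on the way down to hook it, a finger briefly pressed the case front with about 16 N. It cleared when I shifted 4 mm.
- **Other items:** I did not re-measure the rack, bottle, spectacles or screwdriver at the end. I felt no contact near them.

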